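Shut and bolt the parts case for the road

ROBOT

A 6-joint arm with a two-finger parallel gripper is mounted at the origin on the work surface. World frame = base frame: x ahead of the robot, y to its left, z up, the work surface at z = 0. Lengths are in mm, angles in degrees, forces in N, time in s.
With the tool pointing down it reaches from about 325 to 750 mm from the base axis. Payload 7.6 kg.
Tool frame: the origin (TCP) lies on the front face of the gripper's body, between the roots of the fingers; the fingertips stand 73 mm ahead of it and the grasp point (between the pads) lies ctrl.pinch_z ahead of it (ctrl.pinch_z is the distance from the TCP to the grasp point, in mm); z points along the fingers, y is the line along which they close (so a half turn about z gives the same grasp; the last joint's range is limited). The gripper opens to 85 mm and grips with 20 to 120 N. Pads are 22 mm wide; open, the fingers measure 114 mm over their backs; the gripper's body (76 mm by 85 mm) begins 54 mm behind the grasp point. The pads swing forward as they close: fully open they stand 13 mm farther back than shut.
Start: joints at [63.696, 2.991, 80.254, -0, 96.75, -4.028], TCP at [198.999, 485.838, 303.923] pointing down, gripper open.
Joint ranges: [-166.34, 166.34], [-52.06, 124.39], [6.96, 135.62], [-60.46, 240.46], [14.63, 156.25], [-167.68, 167.68]. Speed limits (degrees/s): [147.25, 147.25, 172.46, 180, 180, 180].

INTERFACE

Orientations are given as a 3x3 rotation matrix whose columns are the frame's x, y, z axes.
In Python, from cell import status, capture, ctrl gives the robot as it stands.
- The arm moves only by the tool drive_tool, never from a script. Its argument "increments" is one flat list of numbers, 6 for each row, row after row: the shift along the tool's x, y, z in mm, then the turn, a rotation vector about the tool's x, y, z in degrees. A call has 1 to 10 rows; each row shifts and turns the commanded pose from where the row before left it, along the tool's axes as they then stand; what a row does not reach is not made up. A row lasts 1/10 s, in which the tool goes at most 50 mm and 8.59 degrees, less where a joint would pass 70% of its speed; a pose out of reach is approached as far as the arm can. A call with a gripper value outside its range is refused whole. "fingers" is the opening, from 0 (shut) to 1 (fully open), set as the call begins (left out, the last holds). The fingers move at their own pace and stop on an object; "squeeze" is the grip in N (left out, the last holds). Time passes only in rows, so rows that do not move let the fingers close. It gives the time, the measured TCP pose, the force, the opening and the grip force at its end, in the units of the state.
- status.sense(): the state, without advancing time (a new reading comes with each control period).
- capture(name): name is "scene" or "top" or "wrist"; returns a dict with "image" (400x640x3 uint8, blue, green, red), "range_z" (400x640 float32, mm along the optical axis (not along the pixel's ray), 0 where there is no reading), "camera_matrix" (3x3 intrinsics, pixels), "eye" and "attitude" of the camera in the world. Camera axes: x right, y up, looking along -z (the intrinsics and any distortion apply to the point x, -y, -z); pixel columns grow to the right and rows downward; lengths in mm; the calibration is good to about 2 mm. A picture is of the moment at which its call begins.
- ctrl.job_done(): hands the job in; it is judged then, once.
The state is a dict: "t": time; "qpos": joint angles; "qd": joint speeds; "effort": joint torques, N m; "tcp_pos": TCP position; "tcp_rot": TCP orientation; "wrist_force": force on the tool from outside, world axes, zero at the start; "torque": the same for the moment, N m; "grip_width": opening from 0.0 (shut) to 1.0 (fully open); "gripper_force": force on a finger pad.
Only numpy, scipy, OpenCV 4.12 (cv2) and the standard library are available. Lean on these libraries where they do the work, as an engineer would, in place of code of your own. Each camera call takes 0.05 s, during which the arm holds its last target. There are 200 camera calls.

TASK

The van is about to drive off: push the sliding cover of the blue parts case fully shut, then slide its barrel bolt fully home through the keeper in the side rail, and fold the bolt's handle right down behind its lug so that it cannot shake loose. Leave the other things on the bench where they are.

Things in the scene. Friction and masses are not known exactly. Their poses are not given: they have to be found in the camera images.
- case: Low blue steel parts case fixed to the bench, 270 (its x) x 200 (its y) x 60 mm high; origin under its middle. Its cover shuts towards +x over an open compartment of sockets (x 0 to 125); x below 0 is a plain deck, 60 high. A steel rail up to 94 high stands along its +y edge (y 86 to 92), with one square hole, the keeper; along the -y edge only a guide, 70 high.
- keeper (a point): Middle of the keeper, a 16 mm square hole through the tall rail (6 mm thick), at case x = 60, y = 89, height 76 mm. The bolt enters it along case +y, which it can do only when the cover is shut.
- cover (a joint): Slide of the grey sheet-steel cover (140 x 156 x 4 mm, upper face 64 mm above the bench): metres from shut; 0 = fully shut, up to 0.105 open (moved to case -x). Stays where it is left; needs about 3 N.
- lip (a point): Middle of the top edge of the cover's upstanding lip, a plate 4 mm thick (along case x), 150 mm wide (case y, centred) that stands along the cover's -x edge up to 92 mm above the bench, 28 mm above the cover. Push it from its -x side.
- bolt (a joint): Slide (m) of the barrel bolt along case +y on the cover: 0 drawn, 0.045 home, tip 20 mm past the rail. Dark steel rod, 12 mm thick, 144 long, axis 76 above the bench, 70 mm to the +x side of the lip. Two straps hold it (24 along x, 12 along y, top 87 above the bench, at case y = -25 and 61). Stays where left; takes about 2 N.
- bolt_tip (a point): Tip of the bolt, on the rod's axis, at case y = 67 mm + bolt travel.
- handle (a joint): Turn (rad) of the bolt's handle about the rod: 0 upright, positive folds to case +x, 1.45 folded right down (stop), other stop -0.3. Stem 8 mm thick, ball knob 18 mm. Stiff, stays where left. A steel lug on the cover (15 to 25 mm to the +x side of the rod's axis, case y -12 to 33, top 90 above the bench) blocks the fold until the bolt is home.
- knob (a point): Centre of the ball knob, 50 mm from the rod's axis along the stem; upright it stands 126 mm above the bench. At case y = -5 mm + bolt travel, so y = 40 when the bolt is home.
- jar: Bystander, loose: lidded clear jar, 56 mm across, 75 mm high; origin at the middle of its underside. Leave it alone.
- tape: Bystander, loose: black tape-measure case, 60 x 32 x 60 mm; origin at the middle of its underside. Leave it alone.
- offcut: Bystander, loose: square aluminium tube offcut, 90 x 25 x 25 mm; origin at the middle of its underside. Leave it alone.
- wrench: Bystander, loose: steel spanner lying flat, 170 mm long; origin on its underside, about its middle. Leave it alone.
- screwdriver: Bystander, loose: screwdriver lying flat, 200 mm long; origin on its underside, about its middle. Leave it alone.
- pliers: Bystander, loose: pliers with blue grips, lying, about 150 mm long; origin on its underside, about its middle. Leave it alone.
- collar: Bystander, loose: stepped steel collar, 36 mm across, 34 mm high; origin at the middle of its underside. Leave it alone.

How it is judged:
By the outcome, as a careful person would: the job done as asked, in the order asked, and still so for the second after the job is handed in, with the robot touching nothing.
It also fails if it takes over 45 s, if anything falls off the work surface, if the arm or the gripper's body presses on something with over 40 N, if the wrist force passes 120 N, or if a joint passes its speed limit or range.

## Working session

There is one attempt and no reset: what is moved stays moved. The work goes in short steps, Python scripts to look and compute and a tool call to move; the robot and the scene stay as the last step left them, time stands still between calls to the robot, and variables do not carry over. Pictures are saved under pics/ and viewed, at most 10 in all, crops included, and the job is handed in when it is done.

Besides the shell and the picture viewer there is one more tool, called after "Emit:" by a JSON object that holds its "fn" and its "kwargs". drive_tool: Moves the arm, as the interface text tells. Its arguments: {"type":"object","properties":{"increments":{"type":"array"},"fingers":{"type":"number"},"squeeze":{"type":"number"}},"required":["increments"]}

```bash
mkdir -p pics; ls; cat > h.py <<'E'
import numpy as np, cv2
from cell import status, capture, ctrl
def pts(c):
    d=c["range_z"];K=np.array(c["camera_matrix"]);v,u=np.mgrid[:d.shape[0],:d.shape[1]]
    x=(u-K[0,2])/K[0,0]*d;y=(v-K[1,2])/K[1,1]*d
    P=np.stack([x,-y,-d],-1)@np.array(c["attitude"]).T+np.array(c["eye"])
    P[d<=0]=np.nan
    return P
E
python3 - <<'E'
from h import *
import pickle
s=status.sense();print(s["t"],s["tcp_pos"],np.round(s["tcp_rot"],3).tolist(),ctrl.pinch_z,s["grip_width"])
for n in("top","scene"):
    c=capture(n);cv2.imwrite(f"pics/{n}.png",c["image"]);pickle.dump({k:c[k] for k in c},open(n+".pkl","wb"))
    print(n,c["eye"],np.round(c["attitude"],3).tolist(),np.round(c["camera_matrix"],1).tolist(),[k for k in c])
E
```

```text
pics
0.0 [198.89007928 485.6549115  303.05210471] [[-0.925, 0.379, -0.001], [0.379, 0.925, -0.001], [0.0, -0.002, -1.0]] 53.900000000000006 0.9988699232210662
top [543.52527317  66.62181828 930.28427432] [[-0.024, 0.999, -0.037], [-1.0, -0.024, 0.011], [0.01, 0.037, 0.999]] [[366.7, 0.0, 318.2], [0.0, 366.7, 196.5], [0.0, 0.0, 1.0]] ['image', 'range_z', 'camera_matrix', 'eye', 'attitude']
scene [1139.58412831 -487.15462131  803.6991951 ] [[0.705, -0.463, 0.537], [0.709, 0.458, -0.536], [0.002, 0.759, 0.652]] [[481.3, 0.0, 318.5], [0.0, 481.3, 204.7], [0.0, 0.0, 1.0]] ['image', 'range_z', 'camera_matrix', 'eye', 'attitude']
```

View pics/top.png

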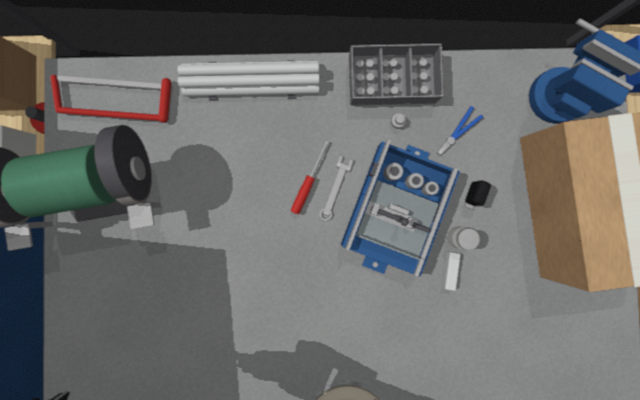

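View pics/scene.png

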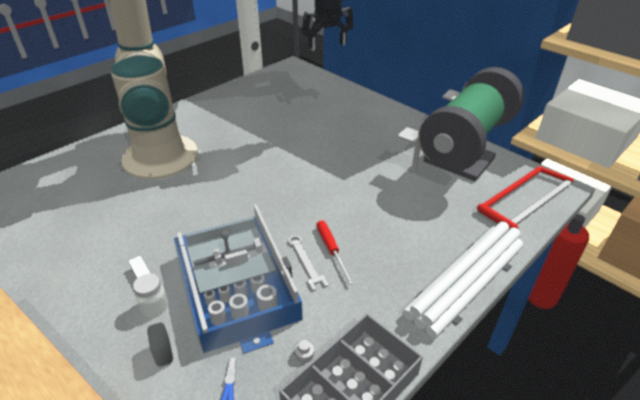

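The top view shows the case centred at about (401,208), with the sockets up and the tall rail on the left. The cover is partly open, and its lip is near row 245. Next I'll measure it in the point cloud.

```bash
python3 - <<'E'
from h import *
import pickle
A=[]
for n in("top","scene"):
    c=pickle.load(open(n+".pkl","rb"));P=pts(c);P=P.reshape(-1,3);A.append(P)
c=pickle.load(open("top.pkl","rb"));P=A[0]
C0=P.reshape(400,640,3)[208,401];print("c0",C0)
for i,P in enumerate(A):
    m=(np.hypot(P[:,0]-C0[0],P[:,1]-C0[1])<190)&(P[:,2]>45)&(P[:,2]<105)
    # largest connected comp in image
    im=m.reshape(400,640).astype(np.uint8);n,l,s,_=cv2.connectedComponentsWithStats(im)
    k=1+np.argmax(s[1:,4]);Q=P[(l==k).ravel()]
    r=cv2.minAreaRect(Q[:,:2].astype(np.float32));print(i,r,len(Q))
    g=(P[:,2]<8)&(P[:,2]>-8)&m; 
    np.save(f"q{i}.npy",Q)
    b=P[(np.hypot(P[:,0]-C0[0],P[:,1]-C0[1])<250)&(np.abs(P[:,2])<10)];print("bench z",np.median(b[:,2]))
    h=P[m];h=P[(np.hypot(P[:,0]-C0[0],P[:,1]-C0[1])<100)&(P[:,2]>100)&(P[:,2]<150)];print("high",len(h),h.mean(0) if len(h) else 0, h[:,2].max() if len(h) else 0)
a=cv2.resize(c["image"][130:290,320:500],None,fx=3.3,fy=3.3,interpolation=cv2.INTER_CUBIC)
cv2.imwrite("pics/topc.png",a)
E
```

```text
c0 [ 543.73258905 -132.93289571   87.32780222]
0 ((543.48583984375, -139.177001953125), (202.44891357421875, 270.4776611328125), 67.5206298828125) 7114
bench z -0.4204061379285804
high 54 [ 514.11041982 -129.09069258  130.60482252] 137.15179367790358
1 ((542.0177001953125, -139.16421508789062), (202.23561096191406, 276.126220703125), 67.6802749633789) 7234
bench z 0.9653670084895225
high 89 [ 516.66915942 -132.04543015  124.18020675] 136.73906463513924
```

View pics/topc.png

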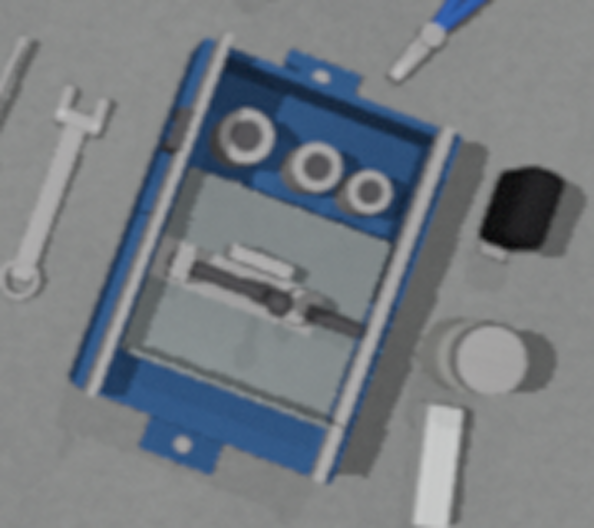

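Case origin is about (543,-139) with a yaw of about -22.4°. The start tool orientation is already aligned with it: tool x = -case x, tool y = case y. Next, the lip, rod and knob positions in the case frame.

```bash
cat >> h.py <<'E'
O=np.array([543.0,-139.2]);ang=np.radians(-22.4)
R=np.array([[np.cos(ang),-np.sin(ang)],[np.sin(ang),np.cos(ang)]])
def case(P): 
    Q=np.array(P,float).copy();Q[...,:2]=(Q[...,:2]-O)@R;return Q
def show():
    s=status.sense();p=case(s["tcp_pos"]);T=np.array(s["tcp_rot"])
    print("t",round(s["t"],2),"case tcp",p.round(1),"tip z",round(p[2]-73,1),"F case",np.r_[np.array(s["wrist_force"])[:2]@R,s["wrist_force"][2]].round(1),"grip",round(s["grip_width"],2),
     "tool yaw rel",np.degrees(np.arctan2(T[1,0],T[0,0])-ang).round(2),"zaxis",T[:,2].round(4))
E
python3 - <<'E'
from h import *
import pickle
show()
for n in("top","scene"):
    P=case(pts(pickle.load(open(n+".pkl","rb"))).reshape(-1,3))
    x,y,z=P.T
    print(n)
    r=(np.abs(x)<120)&(y>80)&(y<100)&(z>85)&(z<105);print(" tall rail y",np.percentile(y[r],[5,50,95]).round(1),"slope",np.degrees(np.polyfit(x[r],y[r],1)[0]).round(2),"z",np.median(z[r]))
    k=(np.abs(x)<140)&(np.abs(y)<70)&(z>112)&(z<145);print(" knob",P[k].mean(0).round(1),np.ptp(P[k],0).round(1))
    for yy in(-60,-40,-15,15,45,65):
        b=(np.abs(y-yy)<8)&(x>-134)&(x<-50)&(z>80)&(z<100);print("  lip y",yy,np.percentile(x[b],[10,50,90]).round(1) if b.sum() else 0,b.sum())
E
```

```text
t 0.1 case tcp [-556.2  446.6  303.2] tip z 230.2 F case [ 0.5  0.7 -0.9] grip 1.0 tool yaw rel 180.12 zaxis [-6.0e-04 -1.2e-03 -1.0e+00]
top
 tall rail y [85.6 89.3 96.9] slope 0.51 z 93.46064196701803
 knob [-30.6  -1.7 130.6] [16.7 16.7 12.4]
  lip y -60 [-96.8 -95.4 -93.8] 14
  lip y -40 [-96.7 -95.2 -93.7] 14
  lip y -15 [-96.7 -95.2 -93.5] 13
  lip y 15 [-96.7 -95.4 -93.5] 13
  lip y 45 [-96.7 -95.3 -93.8] 12
  lip y 65 [-96.4 -94.9 -93.5] 13
scene
 tall rail y [84.7 87.6 97.4] slope 0.73 z 94.74746537365513
 knob [-27.1  -3.6 128.3] [17.2 16.8 24.7]
  lip y -60 [-97.4 -94.7 -93.2] 39
  lip y -40 [-96.7 -94.8 -93.1] 41
  lip y -15 [-96.  -94.  -92.4] 41
  lip y 15 [-97.2 -94.4 -92.7] 39
  lip y 45 [-97.1 -94.4 -92.9] 40
  lip y 65 [-95.7 -94.5 -92. ] 37
```

Emit:
{"fn": "drive_tool", "kwargs": {"increments": [-40, -20, 0, 0, 0, 0, -40, -20, 0, 0, 0, 0, -40, -20, 0, 0, 0, 0, -40, -20, 0, 0, 0, 0, -40, -20, 0, 0, 0, 0, -30, -35, 0, 0, 0, 0, -30, -35, 0, 0, 0, 0, -30, -35, 0, 0, 0, 0, -30, -35, 0, 0, 0, 0, -30, -35, 0, 0, 0, 0], "fingers": 0}}

```text
t: 1.1
tcp_pos: [418.7, 96.8, 303.7]
tcp_rot: [[-0.925, 0.379, -0.0], [0.379, 0.925, 0.0], [0.0, 0.0, -1.0]]
wrist_force: [1.4, -0.4, -0.7]
grip_width: -0.001
gripper_force: 0.0
```

```bash
python3 -c "
from h import *
show()"
```

```text
t 1.1 case tcp [-204.9  170.9  303.7] tip z 230.7 F case [ 1.4  0.2 -0.7] grip -0.0 tool yaw rel 180.13 zaxis [-1.e-04  1.e-04 -1.e+00]
```

Emit:
{"fn": "drive_tool", "kwargs": {"increments": [-16, -34, 0, 0, 0, 0, -16, -34, 0, 0, 0, 0, -16, -34, 0, 0, 0, 0, -16, -34, 0, 0, 0, 0, -16, -35, 0, 0, 0, 0, 0, 0, 30, 0, 0, 0, 0, 0, 30, 0, 0, 0, 0, 0, 30, 0, 0, 0, 0, 0, 20, 0, 0, 0, 0, 0, 0, 0, 0, 0]}}

```text
t: 2.1
tcp_pos: [426.3, -89.5, 190.6]
tcp_rot: [[-0.925, 0.379, -0.006], [0.379, 0.925, 0.002], [0.007, -0.001, -1.0]]
wrist_force: [-0.3, 0.0, -0.9]
grip_width: -0.004
gripper_force: 0.0
```

```bash
python3 -c "
from h import *
show()
c=capture('wrist');cv2.imwrite('pics/w1.png',c['image']);print(c['eye'],np.round(c['attitude'],2).tolist())
P=case(pts(c));print(P[::80,::80].round(0).tolist()[2])"
```

```text
t 2.1 case tcp [-126.8    1.5  190.6] tip z 117.6 F case [-0.3 -0.1 -0.9] grip -0.0 tool yaw rel 180.12 zaxis [-0.0063  0.002  -1.    ]
[362.8264394  -62.23796788 261.43892134] [[0.38, -0.89, -0.25], [0.92, 0.37, 0.1], [-0.0, -0.27, 0.96]]
[[-156.0, -289.0, 1.0], [-156.0, -217.0, 1.0], [-156.0, -144.0, 1.0], [-156.0, -71.0, 0.0], [-157.0, 1.0, 5.0], [-157.0, 74.0, 0.0], [-157.0, 146.0, 1.0], [-157.0, 220.0, -1.0]]
```

View pics/w1.png

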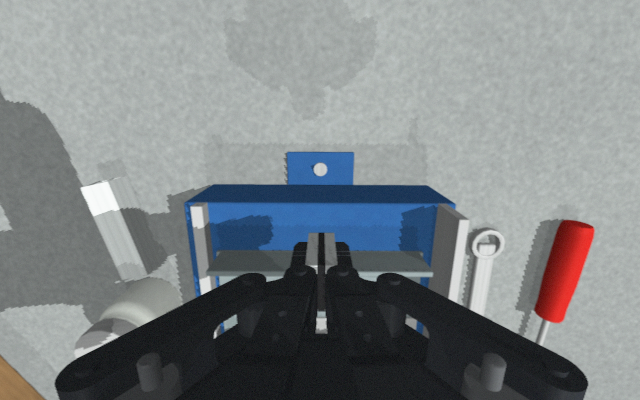

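The fingers (tips near 320,240) are just on the -x side of the lip, above the deck, and clear of both rails. I'll lower them and push.

Emit:
{"fn": "drive_tool", "kwargs": {"increments": [0, 0, 20, 0, 0, 0, 0, 0, 20, 0, 0, 0, 0, 0, 4, 0, 0, 0, 0, 0, 0, 0, 0, 0, -8, 0, 0, 0, 0, 0, -8, 0, 0, 0, 0, 0, -8, 0, 0, 0, 0, 0, -8, 0, 0, 0, 0, 0, -8, 0, 0, 0, 0, 0, 0, 0, 0, 0, 0, 0]}}

```text
t: 3.15
tcp_pos: [465.9, -105.5, 149.9]
tcp_rot: [[-0.925, 0.379, 0.001], [0.379, 0.925, -0.0], [-0.001, 0.0, -1.0]]
wrist_force: [-0.7, -0.2, -0.2]
grip_width: -0.002
gripper_force: 0.0
```

```bash
python3 -c "
from h import *
show()"
```

```text
t 3.15 case tcp [-84.1   1.8 149.9] tip z 76.9 F case [-0.6 -0.5 -0.2] grip -0.0 tool yaw rel 180.11 zaxis [ 1.1e-03 -3.0e-04 -1.0e+00]
```

```bash
cat >> h.py <<'E'
def lip(c=None):
    for n in ("wrist","scene","top"):
        P=case(pts(capture(n)).reshape(-1,3));x,y,z=P.T
        for yy in (-55,55):
            b=(np.abs(y-yy)<12)&(x>-130)&(x<15)&(z>82)&(z<100);print(n,"lip y",yy,np.percentile(x[b],[5,50,95]).round(1) if b.sum() else 0,b.sum())
E
python3 -c "
from h import *
lip()"
```

```text
wrist lip y -55 [-72.  -71.4 -68.8] 706
wrist lip y 55 [-71.6 -70.9 -68.5] 550
scene lip y -55 [-71.9 -67.7   4.4] 72
scene lip y 55 [-71.   -6.5  12.3] 122
top lip y -55 [-3.2 -0.6  2.5] 8
top lip y 55 [-69.9  -2.2  10.6] 79
```

Emit:
{"fn": "drive_tool", "kwargs": {"increments": [-8, 0, 0, 0, 0, 0, -8, 0, 0, 0, 0, 0, -8, 0, 0, 0, 0, 0, -8, 0, 0, 0, 0, 0, -8, 0, 0, 0, 0, 0, -6, 0, 0, 0, 0, 0, -6, 0, 0, 0, 0, 0, -2, 0, 0, 0, 0, 0, 0, 0, 0, 0, 0, 0]}}

```text
t: 4.2
tcp_pos: [515.4, -125.7, 150.1]
tcp_rot: [[-0.925, 0.379, 0.001], [0.379, 0.925, -0.0], [-0.001, 0.0, -1.0]]
wrist_force: [-0.2, 0.9, -1.3]
grip_width: 0.001
gripper_force: 0.3
```

Emit:
{"fn": "drive_tool", "kwargs": {"increments": [-2, 0, 0, 0, 0, 0, -2, 0, 0, 0, 0, 0, -2, 0, 0, 0, 0, 0, 0, 0, 0, 0, 0, 0]}}

```text
t: 4.6
tcp_pos: [520.7, -127.9, 150.1]
tcp_rot: [[-0.925, 0.379, 0.001], [0.379, 0.925, -0.0], [-0.001, 0.0, -1.0]]
wrist_force: [-1.7, 0.6, 0.5]
grip_width: -0.002
gripper_force: 0.7
```

```bash
python3 -c "
from h import *
show();lip()"
```

```text
t 4.6 case tcp [-24.9   2.  150.1] tip z 77.1 F case [-1.8 -0.   0.5] grip -0.0 tool yaw rel 180.13 zaxis [ 1.e-03 -2.e-04 -1.e+00]
wrist lip y -55 [-13.6 -12.9 -10.1] 738
wrist lip y 55 [-13.1 -12.5 -10. ] 587
scene lip y -55 [-12.7  -9.8  -7.4] 60
scene lip y 55 [-12.7  -9.6  -7.1] 55
top lip y -55 0 0
top lip y 55 [-12.6 -11.1  -9.1] 14
```

Nearly shut. I'll push gently until the force rises at the stop.

Emit:
{"fn": "drive_tool", "kwargs": {"increments": [-1, 0, 0, 0, 0, 0, -1, 0, 0, 0, 0, 0, 0, 0, 0, 0, 0, 0]}}

```text
t: 5.05
tcp_pos: [521.9, -128.3, 150.1]
tcp_rot: [[-0.925, 0.379, -0.002], [0.379, 0.925, 0.001], [0.002, 0.0, -1.0]]
wrist_force: [-6.0, 2.2, 4.2]
grip_width: -0.0
gripper_force: 3.3
```

Emit:
{"fn": "drive_tool", "kwargs": {"increments": [-1, 0, 0, 0, 0, 0, 0, 0, 0, 0, 0, 0]}}

```text
t: 5.25
tcp_pos: [522.1, -128.4, 150.1]
tcp_rot: [[-0.925, 0.379, -0.004], [0.379, 0.925, 0.002], [0.004, -0.0, -1.0]]
wrist_force: [-12.3, 4.8, 8.5]
grip_width: 0.0
gripper_force: 6.3
```

Emit:
{"fn": "drive_tool", "kwargs": {"increments": [-1, 0, 0, 0, 0, 0, 0, 0, 0, 0, 0, 0]}}

```text
t: 5.45
tcp_pos: [522.3, -128.5, 150.1]
tcp_rot: [[-0.925, 0.379, -0.007], [0.379, 0.925, 0.002], [0.007, -0.0, -1.0]]
wrist_force: [-17.7, 6.4, 11.5]
grip_width: 0.001
gripper_force: 9.2
```

The stop is reached at 19 N, so the cover is shut. I'll back off, rise, go to the -y side of the handle and measure the knob.

Emit:
{"fn": "drive_tool", "kwargs": {"increments": [6, 0, 0, 0, 0, 0, 8, 0, 0, 0, 0, 0, 0, 0, -30, 0, 0, 0, 0, 0, -40, 0, 0, 0, 0, -20, 0, 0, 0, 0, 0, -30, 0, 0, 0, 0, 0, 0, 0, 0, 0, 0]}}

```text
t: 6.15
tcp_pos: [491.3, -172.3, 220.2]
tcp_rot: [[-0.924, 0.382, 0.001], [0.382, 0.924, -0.001], [-0.001, -0.001, -1.0]]
wrist_force: [0.1, 0.7, -0.8]
grip_width: 0.003
gripper_force: 0.0
```

```bash
cat >> h.py <<'E'
def knob(names=("top","scene","wrist")):
    for n in names:
        c=capture(n);P=case(pts(c)).reshape(-1,3);x,y,z=P.T
        k=(x>35)&(x<125)&(y>-20)&(y<60)&(z>96)&(z<142)
        print(n,k.sum(),"mid",((P[k].max(0)+P[k].min(0))/2).round(1) if k.sum() else 0,"mean",P[k].mean(0).round(1),"ext",np.ptp(P[k],0).round(1),"zmax",z[k].max().round(1) if k.sum() else 0)
        cv2.imwrite(f"pics/k_{n}.png",c["image"])
E
python3 -c "
from h import *
show();knob();lip()"
```

```text
t 6.15 case tcp [-35.2 -50.3 220.2] tip z 147.2 F case [-0.1  0.7 -0.8] grip 0.0 tool yaw rel 179.97 zaxis [ 0.001  -0.0013 -1.    ]
top 55 mid [ 54.8  -2.8 116.8] mean [ 54.2  -1.9 129.8] ext [15.7 17.7 41.1] zmax 137.3
scene 111 mid [ 56.2  -3.2 116.5] mean [ 58.7  -3.7 122.7] ext [15.6 17.5 40.9] zmax 137.0h.py:26: RuntimeWarning: Mean of empty slice.
  print(n,k.sum(),"mid",((P[k].max(0)+P[k].min(0))/2).round(1) if k.sum() else 0,"mean",P[k].mean(0).round(1),"ext",np.ptp(P[k],0).round(1),"zmax",z[k].max().round(1) if k.sum() else 0)
  ret = um.true_divide(
Traceback (most recent call last):
  File "h.py", line 26, in knob
    print(n,k.sum(),"mid",((P[k].max(0)+P[k].min(0))/2).round(1) if k.sum() else 0,"mean",P[k].mean(0).round(1),"ext",np.ptp(P[k],0).round(1),"zmax",z[k].max().round(1) if k.sum() else 0)
                                                                                                                      ~~~~~~^^^^^^^^
ValueError: zero-size array to reduction operation maximum which has no identity
```

Emit:
{"fn": "drive_tool", "kwargs": {"increments": [-31, 0, 0, 0, 0, 0, -31, 0, 0, 0, 0, 0, -31, 0, 0, 0, 0, 0, 0, 0, 0, 0, 0, 0, 0, 0, 20, 0, 0, 0, 0, 0, 20, 0, 0, 0, 0, 0, 10, 0, 0, 0, 0, 0, 0, 0, 0, 0]}}

```text
t: 7.1
tcp_pos: [577.5, -204.5, 168.1]
tcp_rot: [[-0.926, 0.378, -0.003], [0.378, 0.926, 0.002], [0.003, 0.0, -1.0]]
wrist_force: [-0.6, -0.4, -0.8]
grip_width: -0.001
gripper_force: 0.0
```

```bash
python3 -c "
from h import *
show();knob(('scene','top'))
c=capture('scene')['image'][200:360,150:320];cv2.imwrite('pics/k1.png',cv2.resize(c,None,fx=3.5,fy=3.5,interpolation=2))"
```

```text
t 7.1 case tcp [ 56.8 -47.2 168.1] tip z 95.1 F case [-0.4 -0.6 -0.8] grip -0.0 tool yaw rel 180.17 zaxis [-0.0031  0.0015 -1.    ]
scene 111 mid [ 56.3  -3.3 116.3] mean [ 58.8  -3.7 122.3] ext [16.6 17.2 40.1] zmax 136.4
top 35 mid [ 53.3  -2.5 116. ] mean [ 52.2  -0.2 128.4] ext [14.4 16.5 35.9] zmax 133.9
```

View pics/k1.png

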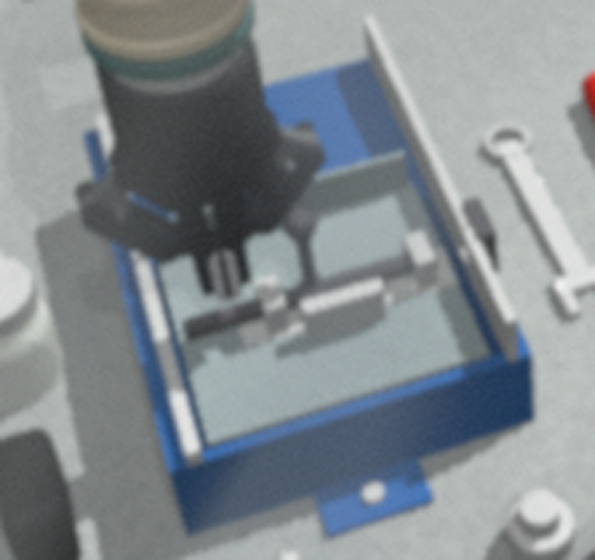

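The cover looks shut. The closed fingers are on the -y side of the upright handle, whose knob is at about (300,215). I'll raise them a little so that the slim part of the fingers meets the knob, then push along +y.

Emit:
{"fn": "drive_tool", "kwargs": {"increments": [0, 0, -13, 0, 0, 0, 0, 7, 0, 0, 0, 0, 0, 7, 0, 0, 0, 0, 0, 7, 0, 0, 0, 0, 0, 7, 0, 0, 0, 0, 0, 6, 0, 0, 0, 0, 0, 6, 0, 0, 0, 0, 0, 6, 0, 0, 0, 0, 0, 6, 0, 0, 0, 0, 0, 0, 0, 0, 0, 0]}}

```text
t: 8.25
tcp_pos: [598.2, -156.5, 182.8]
tcp_rot: [[-0.926, 0.378, 0.0], [0.378, 0.926, 0.001], [0.0, 0.001, -1.0]]
wrist_force: [-0.2, -0.6, -0.1]
grip_width: 0.002
gripper_force: 0.0
```

```bash
python3 -c "
from h import *
show();knob(('scene','top'))"
```

```text
t 8.25 case tcp [ 57.7   5.1 182.8] tip z 109.8 F case [ 0.1 -0.6 -0.1] grip 0.0 tool yaw rel 180.17 zaxis [ 2.e-04  6.e-04 -1.e+00]
scene 250 mid [ 60.2  12.5 119.2] mean [ 63.3  12.9 126.4] ext [22.2 44.3 45.4] zmax 141.9
top 24 mid [ 51.8  20.6 116.1] mean [ 50.2  22.5 123.6] ext [11.  25.8 40.1] zmax 136.1
```

Emit:
{"fn": "drive_tool", "kwargs": {"increments": [0, 5, 0, 0, 0, 0, 0, 4, 0, 0, 0, 0, 0, 2, 0, 0, 0, 0, 0, 0, 0, 0, 0, 0]}}

```text
t: 8.75
tcp_pos: [602.2, -146.8, 182.7]
tcp_rot: [[-0.926, 0.379, -0.0], [0.379, 0.926, 0.0], [0.0, 0.0, -1.0]]
wrist_force: [-0.1, -0.7, -0.2]
grip_width: -0.002
gripper_force: 0.3
```

Emit:
{"fn": "drive_tool", "kwargs": {"increments": [0, 1, 0, 0, 0, 0, 0, 1, 0, 0, 0, 0, 0, 0, 0, 0, 0, 0]}}

```text
t: 9.05
tcp_pos: [602.8, -145.3, 182.7]
tcp_rot: [[-0.925, 0.379, -0.0], [0.379, 0.925, 0.0], [0.0, 0.0, -1.0]]
wrist_force: [-0.3, -1.9, -1.1]
grip_width: -0.002
gripper_force: 0.8
```

Emit:
{"fn": "drive_tool", "kwargs": {"increments": [0, 1, 0, 0, 0, 0, 0, 1, 0, 0, 0, 0, 0, 0, 0, 0, 0, 0]}}

```text
t: 9.35
tcp_pos: [603.2, -144.4, 182.8]
tcp_rot: [[-0.925, 0.38, -0.001], [0.38, 0.925, -0.002], [0.0, -0.002, -1.0]]
wrist_force: [-3.6, -5.4, -2.4]
grip_width: 0.004
gripper_force: 3.3
```

```bash
python3 -c "
from h import *
show();knob(('scene','top'))"
```

```text
t 9.35 case tcp [ 57.7  18.1 182.8] tip z 109.8 F case [-1.3 -6.4 -2.4] grip 0.0 tool yaw rel 180.08 zaxis [-0.0011 -0.0017 -1.    ]
scene 242 mid [ 60.6  25.2 119.2] mean [ 63.4  25.3 126.1] ext [21.1 44.1 45.6] zmax 142.0
top 17 mid [ 50.5  37.4 127.8] mean [ 49.8  39.3 128.1] ext [ 7.5 20.4 15.5] zmax 135.6
```

Emit:
{"fn": "drive_tool", "kwargs": {"increments": [0, 1, 0, 0, 0, 0, 0, 1, 0, 0, 0, 0, 0, 0, 0, 0, 0, 0]}}

```text
t: 9.75
tcp_pos: [603.6, -143.9, 182.7]
tcp_rot: [[-0.925, 0.381, -0.002], [0.381, 0.925, -0.004], [0.0, -0.004, -1.0]]
wrist_force: [-4.4, -11.5, -0.5]
grip_width: 0.004
gripper_force: 6.1
```

Emit:
{"fn": "drive_tool", "kwargs": {"increments": [0, 1, 0, 0, 0, 0, 0, 1, 0, 0, 0, 0, 0, 0, 0, 0, 0, 0]}}

```text
t: 10.05
tcp_pos: [603.9, -143.4, 182.8]
tcp_rot: [[-0.924, 0.382, -0.003], [0.382, 0.924, -0.006], [0.0, -0.007, -1.0]]
wrist_force: [-7.3, -16.4, -0.9]
grip_width: 0.0
gripper_force: 9.0
```

```bash
python3 -c "
from h import *
show();knob(('scene','top'))
for n in ('scene','top'):
    P=case(pts(capture(n)).reshape(-1,3));x,y,z=P.T
    for lo,hi in((93,135),): 
        b=(np.abs(x-60)<12)&(y>95)&(y<130)&(z>66)&(z<90);print(n,'tip y',y[b].max() if b.sum() else 0,b.sum(), P[b].mean(0))
"
```

```text
t 10.05 case tcp [ 57.9  19.3 182.8] tip z 109.8 F case [ -0.5 -17.9  -0.9] grip 0.0 tool yaw rel 179.94 zaxis [-0.003  -0.0063 -1.    ]
scene 240 mid [ 58.8  25.6 119.2] mean [ 63.8  25.5 126.4] ext [25.1 43.1 45.5] zmax 142.0
top 14 mid [ 50.   39.7 126.9] mean [ 49.5  40.2 128.4] ext [ 6.  16.   9.9] zmax 131.9
scene tip y 110.06643764476529 17 [ 62.73650579 107.55666447  80.20928925]
top tip y 111.10552020653 27 [ 59.6287765  105.24647868  79.85550863]
```

The bolt is at its stop: 18 N, with the tip at about y 111. Next, retreat, rise, and go round to the -x side of the knob.

Emit:
{"fn": "drive_tool", "kwargs": {"increments": [0, -8, 0, 0, 0, 0, 0, -8, 0, 0, 0, 0, 0, 0, -20, 0, 0, 0, 0, 0, -20, 0, 0, 0, 20, 0, 0, 0, 0, 0, 20, 15, 0, 0, 0, 0, 0, 17, 0, 0, 0, 0, 0, 0, 20, 0, 0, 0, 0, 0, 20, 0, 0, 0, 0, 0, 0, 0, 0, 0]}}

```text
t: 11.25
tcp_pos: [573.7, -108.9, 179.9]
tcp_rot: [[-0.926, 0.378, -0.005], [0.378, 0.926, 0.002], [0.005, -0.0, -1.0]]
wrist_force: [0.6, -0.7, -0.7]
grip_width: 0.001
gripper_force: 0.0
```

```bash
python3 -c "
from h import *
show();knob(('scene','top'))"
```

```text
t 11.25 case tcp [ 16.8  39.7 179.9] tip z 106.9 F case [ 0.8 -0.4 -0.7] grip 0.0 tool yaw rel 180.18 zaxis [-0.0047  0.0019 -1.    ]
scene 104 mid [ 56.2  38.7 116.6] mean [ 59.1  38.1 122.9] ext [18.7 16.3 40.2] zmax 136.7h.py:26: RuntimeWarning: Mean of empty slice.
  print(n,k.sum(),"mid",((P[k].max(0)+P[k].min(0))/2).round(1) if k.sum() else 0,"mean",P[k].mean(0).round(1),"ext",np.ptp(P[k],0).round(1),"zmax",z[k].max().round(1) if k.sum() else 0)
  ret = um.true_divide(
Traceback (most recent call last):
  File "h.py", line 26, in knob
    print(n,k.sum(),"mid",((P[k].max(0)+P[k].min(0))/2).round(1) if k.sum() else 0,"mean",P[k].mean(0).round(1),"ext",np.ptp(P[k],0).round(1),"zmax",z[k].max().round(1) if k.sum() else 0)
                                                                                                                      ~~~~~~^^^^^^^^
ValueError: zero-size array to reduction operation maximum which has no identity
```

```bash
sed -i 's/        print(n,k.sum(),"mid"/        if not k.any(): print(n,"none"); continue\n&/' h.py; python3 -c "
from h import *
import pickle
c=capture('scene');P=case(pts(c)).reshape(-1,3);x,y,z=P.T
k=(abs(x-57)<20)&(abs(y-38)<15)&(z>112)&(z<142);print('knob',P[k].mean(0),np.percentile(y[k],[0,100]))
b=(np.abs(x-60)<14)&(y>93)&(y<130)&(z>66)&(z<90);print('tip',P[b].max(0),P[b].min(0),b.sum())
r=(np.abs(x-60)<40)&(y>80)&(y<100)&(z>90)&(z<100);print('rail top',np.percentile(y[r],[2,10,50,90,98]),np.median(z[r]))
l=(np.abs(x-80)<12)&(y>-25)&(y<50)&(z>84)&(z<96);print('lug',np.percentile(y[l],[0,3,97,100]),np.median(x[l]))
s=(np.abs(x-60)<14)&(y>50)&(y<75)&(z>80)&(z<92);print('strap',np.percentile(y[s],[3,97]))
a=c['image'][205:335,200:320];cv2.imwrite('pics/k2.png',cv2.resize(a,None,fx=4.5,fy=4.5,interpolation=2))"
```

```text
knob [ 58.80316165  38.01601107 129.41179817] [30.61074259 47.12430998]
tip [ 73.90890636 110.43537346  88.30249669] [58.04873923 97.63360639 74.64832176] 21
rail top [84.69260795 85.11271712 89.46315036 97.3871222  99.53156164] 95.141399476468
lug [-24.58371028 -20.61945823  30.08757431  31.07020749] 81.88329584714585
strap [51.12190712 73.12619247]
```

View pics/k2.png

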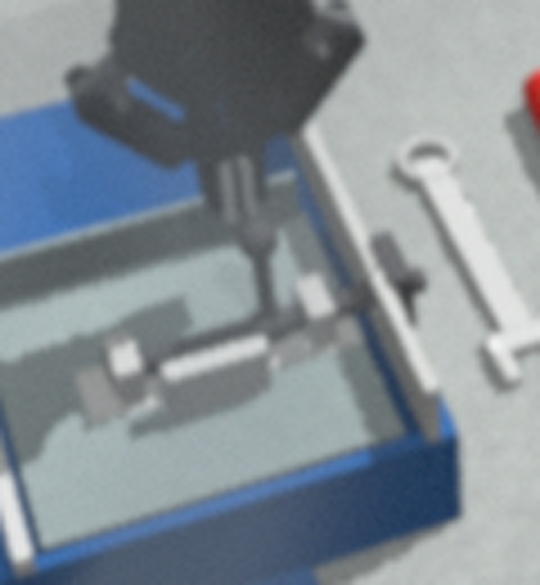

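The bolt passes through the keeper, and its tip sticks out past the rail near (415,285). The lug edge reads about 2 mm low in this view, so with that correction the knob is at y of about 40, which is home. The handle clears the lug, so I'll start the fold by pushing along +x.

Emit:
{"fn": "drive_tool", "kwargs": {"increments": [-10, 0, 0, 0, 0, 0, -8, 0, 0, 0, 0, 0, -6, 0, 0, 0, 0, 0, -6, 0, 0, 0, 0, 0, -6, 0, 0, 0, 0, 0, -6, 0, 0, 0, 0, 0, -6, 0, 0, 0, 0, 0, -6, 0, 0, 0, 0, 0, -6, 0, 0, 0, 0, 0, 0, 0, 0, 0, 0, 0]}}

```text
t: 12.4
tcp_pos: [630.4, -132.9, 182.9]
tcp_rot: [[-0.925, 0.379, 0.001], [0.379, 0.925, -0.0], [-0.001, 0.0, -1.0]]
wrist_force: [0.5, 0.3, -1.0]
grip_width: -0.002
gripper_force: 0.0
```

```bash
python3 -c "
from h import *
show();knob(('scene','top'))"
```

```text
t 12.4 case tcp [ 78.4  39.1 182.9] tip z 109.9 F case [ 0.4  0.5 -1. ] grip -0.0 tool yaw rel 180.11 zaxis [ 7.e-04 -1.e-04 -1.e+00]
scene 220 mid [ 90.1  37.9 123.9] mean [ 91.9  37.  124.1] ext [35.8 27.1 36.1] zmax 141.9
top none
```

Emit:
{"fn": "drive_tool", "kwargs": {"increments": [6, 0, 0, 0, 0, 0, 0, 0, -25, 0, 0, 0, -17, 0, 0, 0, 0, 0, -17, 0, 0, 0, 0, 0, 0, 0, 0, 0, 0, 0, 0, 0, 10, 0, 0, 0, 0, 0, 6, 0, 0, 0, -1, 0, 6, 0, 0, 0, -1, 0, 6, 0, 0, 0, 0, 0, 0, 0, 0, 0]}}

```text
t: 13.5
tcp_pos: [656.9, -143.8, 178.4]
tcp_rot: [[-0.925, 0.379, -0.002], [0.379, 0.925, 0.001], [0.002, -0.0, -1.0]]
wrist_force: [-0.4, -0.0, 0.4]
grip_width: -0.003
gripper_force: 0.0
```

```bash
python3 -c "
from h import *
show();knob(('scene','top'))"
```

```text
t 13.5 case tcp [107.1  39.2 178.4] tip z 105.4 F case [-0.4 -0.2  0.4] grip -0.0 tool yaw rel 180.12 zaxis [-2.4e-03  8.0e-04 -1.0e+00]
scene 186 mid [110.9  38.2 118.8] mean [115.2  36.8 124.1] ext [19.1 27.3 45.6] zmax 141.6
top none
```

Emit:
{"fn": "drive_tool", "kwargs": {"increments": [0, 0, 4, 0, 0, 0, 0, 0, 4, 0, 0, 0, 0, 0, 3, 0, 0, 0, 0, 0, 0, 0, 0, 0]}}

```text
t: 14.0
tcp_pos: [657.2, -143.9, 168.0]
tcp_rot: [[-0.925, 0.379, -0.001], [0.379, 0.925, 0.0], [0.001, -0.0, -1.0]]
wrist_force: [-0.6, -0.1, -0.0]
grip_width: -0.003
gripper_force: 0.0
```

Emit:
{"fn": "drive_tool", "kwargs": {"increments": [0, 0, 1, 0, 0, 0, 0, 0, 1, 0, 0, 0, 0, 0, 0, 0, 0, 0]}}

```text
t: 14.3
tcp_pos: [657.5, -143.9, 166.8]
tcp_rot: [[-0.925, 0.379, 0.0], [0.379, 0.925, 0.0], [-0.0, 0.0, -1.0]]
wrist_force: [-0.2, 0.2, -0.2]
grip_width: 0.0
gripper_force: 0.0
```

Emit:
{"fn": "drive_tool", "kwargs": {"increments": [0, 0, 1, 0, 0, 0, 0, 0, 1, 0, 0, 0, 0, 0, 0, 0, 0, 0]}}

```text
t: 14.6
tcp_pos: [657.4, -143.9, 164.7]
tcp_rot: [[-0.925, 0.379, -0.0], [0.379, 0.925, 0.0], [0.0, 0.0, -1.0]]
wrist_force: [-0.5, 0.6, -0.3]
grip_width: -0.005
gripper_force: 0.1
```

Emit:
{"fn": "drive_tool", "kwargs": {"increments": [0, 0, 1, 0, 0, 0, 0, 0, 0, 0, 0, 0]}}

```text
t: 14.8
tcp_pos: [657.5, -143.9, 163.7]
tcp_rot: [[-0.925, 0.379, -0.0], [0.379, 0.925, 0.0], [0.0, 0.0, -1.0]]
wrist_force: [-0.7, 0.2, -0.0]
grip_width: -0.001
gripper_force: 0.1
```

Emit:
{"fn": "drive_tool", "kwargs": {"increments": [0, 0, 1, 0, 0, 0, 0, 0, 0, 0, 0, 0]}}

```text
t: 15.0
tcp_pos: [657.6, -144.0, 163.4]
tcp_rot: [[-0.925, 0.379, 0.0], [0.379, 0.925, -0.0], [-0.0, 0.0, -1.0]]
wrist_force: [-0.5, -0.6, 2.8]
grip_width: 0.001
gripper_force: 1.1
```

```bash
python3 -c "
from h import *
show()
c=capture('scene');a=c['image'][205:335,200:320];cv2.imwrite('pics/k3.png',cv2.resize(a,None,fx=4.5,fy=4.5,interpolation=2))"
```

```text
t 15.0 case tcp [107.7  39.2 163.4] tip z 90.4 F case [-0.2 -0.7  2.8] grip 0.0 tool yaw rel 180.12 zaxis [ 5.e-04 -0.e+00 -1.e+00]
```

View pics/k3.png

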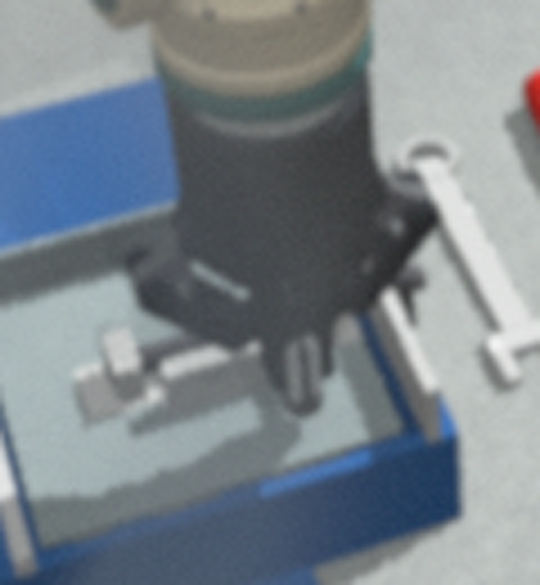

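The knob is under the fingertips at about (300,400) and has just met its stop. I'll press a bit more to seat it.

Emit:
{"fn": "drive_tool", "kwargs": {"increments": [0, 0, 1, 0, 0, 0, 0, 0, 0, 0, 0, 0]}}

```text
t: 15.25
tcp_pos: [657.6, -144.0, 163.0]
tcp_rot: [[-0.925, 0.379, 0.001], [0.379, 0.925, -0.0], [-0.001, 0.0, -1.0]]
wrist_force: [-2.6, 0.8, 5.8]
grip_width: 0.002
gripper_force: 3.0
```

Emit:
{"fn": "drive_tool", "kwargs": {"increments": [0, 0, 1, 0, 0, 0, 0, 0, 0, 0, 0, 0]}}

```text
t: 15.45
tcp_pos: [657.8, -144.1, 162.8]
tcp_rot: [[-0.925, 0.379, 0.002], [0.379, 0.925, -0.001], [-0.002, 0.0, -1.0]]
wrist_force: [-3.2, 0.9, 8.9]
grip_width: -0.002
gripper_force: 4.3
```

Emit:
{"fn": "drive_tool", "kwargs": {"increments": [0, 0, 1, 0, 0, 0, 0, 0, 0, 0, 0, 0]}}

```text
t: 15.65
tcp_pos: [658.1, -144.2, 162.6]
tcp_rot: [[-0.925, 0.379, 0.004], [0.379, 0.925, -0.001], [-0.004, 0.0, -1.0]]
wrist_force: [-1.9, 0.1, 10.8]
grip_width: -0.0
gripper_force: 5.5
```

Emit:
{"fn": "drive_tool", "kwargs": {"increments": [0, 0, 1, 0, 0, 0, 0, 0, 1, 0, 0, 0, 0, 0, 0, 0, 0, 0]}}

```text
t: 15.95
tcp_pos: [658.7, -144.4, 162.3]
tcp_rot: [[-0.925, 0.379, 0.006], [0.379, 0.925, -0.002], [-0.006, 0.001, -1.0]]
wrist_force: [-1.9, 0.6, 15.9]
grip_width: 0.001
gripper_force: 8.0
```

Emit:
{"fn": "drive_tool", "kwargs": {"increments": [0, 0, -6, 0, 0, 0, 0, 0, -20, 0, 0, 0, 0, 0, -40, 0, 0, 0, 0, 0, -40, 0, 0, 0, 40, 0, 0, 0, 0, 0, 45, 0, 0, 0, 0, 0, 45, 0, 0, 0, 0, 0, 45, 0, 0, 0, 0, 0, 45, 0, 0, 0, 0, 0, 0, 0, 0, 0, 0, 0]}}

```text
t: 16.95
tcp_pos: [449.8, -58.8, 262.5]
tcp_rot: [[-0.926, 0.378, -0.003], [0.378, 0.926, 0.001], [0.003, -0.0, -1.0]]
wrist_force: [0.5, -0.9, -0.6]
grip_width: -0.001
gripper_force: 0.0
```

```bash
python3 -c "
from h import *
show()
c=capture('scene');P=case(pts(c)).reshape(-1,3);x,y,z=P.T
b=(x>95)&(x<122)&(y>25)&(y<55)&(z>72)&(z<115);print('knob max',P[b].max(0),P[b].min(0))
b=(np.abs(x-60)<14)&(y>93)&(y<130)&(z>66)&(z<90);print('tip',P[b].max(0),b.sum())
lip()
a=c['image'][205:335,140:320];cv2.imwrite('pics/k4.png',cv2.resize(a,None,fx=4.3,fy=4.3,interpolation=2))"
```

```text
t 16.95 case tcp [-116.8   38.8  262.5] tip z 189.5 F case [ 0.8 -0.6 -0.6] grip -0.0 tool yaw rel 180.19 zaxis [-0.0031  0.0011 -1.    ]
knob max [118.23131148  46.41422228  92.59425928] [96.00529429 30.24129242 78.95875618]
tip [ 73.99455423 110.67219689  89.87604968] 29
wrist lip y -55 0 0
wrist lip y 55 0 0
scene lip y -55 [-12.4  -9.5  -7.5] 55
scene lip y 55 [-11.4  -8.9  -6.8] 55
top lip y -55 [-12.1 -10.5  -8.5] 21
top lip y 55 [-11.9 -10.3  -8.3] 20
```

View pics/k4.png

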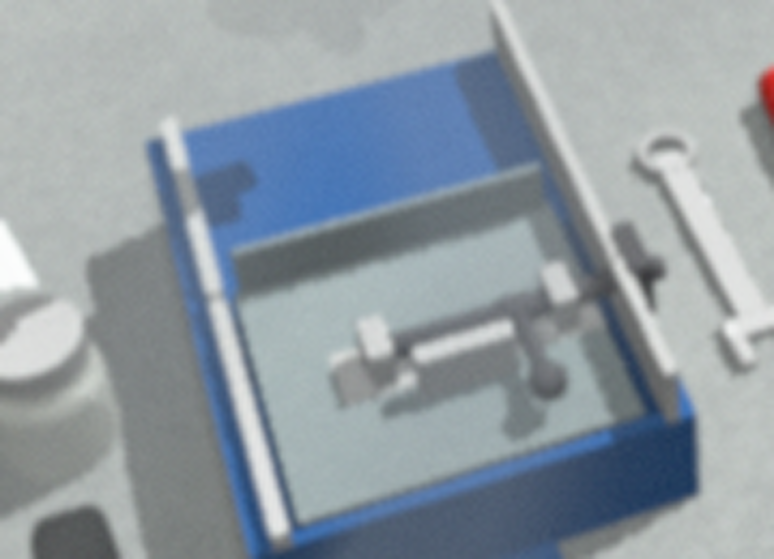

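The cover is shut, the bolt is through the rail (its tip is near 655,268), and the handle is folded behind the lug (knob near 548,378). The arm is clear, so I'll hand it in.

```bash
python3 -c "
from cell import ctrl
print(ctrl.job_done())"
```

```text
the job is handed in; nothing more can be done
None
```

The case is closed: its cover is pushed shut, the bolt is home through the keeper and the handle is folded down behind its lug, each taken to a firm stop and checked in the camera images; I handed the job in at about 17 s with the arm clear of everything.

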